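# Slacken the hold-down and swing its bar off the frame

### The job

The octagonal wooden frame on the sanding board is finished and its hold-down clamp has to be released. With a fingertip on the knurled rim, roll the clamp's knob round anticlockwise (seen from above) by two full turns, then push the clamp's bar sideways, to either side, about a quarter turn, so that nothing hangs over the frame any more. Do not pinch or grasp anything, and leave the frame and the other things where they are.

Things in the scene. Friction and masses are not known exactly. Their poses are not given: they have to be found in the camera images.
- knob_top (a point): centre of the top face of the clamp's black plastic knob, on its upright axis. Knob: 57 mm across its knurled rim (24 straight ribs, 2 mm proud), 22 mm high below this point; a white dot near the rim of the top face shows how far it has turned. The bar's upper face lies 32 mm below this point, with a 30 mm wide hub between. The axes turn with the knob
- knob (a joint): turn of the knob about the bolt in rad: 0 = tight (a stop), growing as it is loosened, anticlockwise seen from above; one full turn is 6.28. Its height does not change. It turns evenly (about 0.06 N m, 2 N at the rim) and stays where it is left; it could go on to three and a half turns
- bar_toe (a point): middle of the upper edge of the bar's nose. The bar: aluminium, level, 145 mm long, 28 wide, 14 deep, turning about the bolt; its nose is 95 mm from the bolt's axis, its other end (heel) 50 mm behind it. x points from bolt to nose, y left, z up. The nose lies over the frame's rim, its 2 mm rubber pad on the frame's upper face
- bar_heel (a point): middle of the upper edge of the bar's heel end, 50 mm behind the bolt; a foot 16 by 24 mm goes from the bar down to the board there. Axes as bar_toe
- clamp: the fixed upright steel bolt on which bar and knob sit, 8 mm thick; origin on its axis at the board's upper face. It ends 91 mm above the origin, 13 mm above the tight knob's top; the knob's top is 78 mm and the bar's upper face 46 mm above the origin when tight. x points to the frame. A spring round it holds the bar up against the knob
- strap (a joint): swing of the bar about the bolt in rad, positive anticlockwise seen from above; it starts at 0 with the nose on the frame and can go 1.9 to either side. Held fast while the knob is tight; from about one and a half turns of the knob it is free, turns with about 0.08 N m (1 N at the nose) and stays where it is left
- frame_center (a point): middle of the octagonal dark wooden frame (a ring of eight staves), half-way up: 170 mm across the flats, 30 mm thick, staves 34 mm wide, 0.42 kg, lying loose on the board under the bar's nose. z up; its centre is about 150 mm from the bolt
- board: fixed plywood board 380 by 420 by 18 mm on the bench, with an aluminium T-track let in flush across it; origin at the centre of its underside. The other things stand beside it and on it
- block_center (a point): sanding block, cork on wood, 110 by 62 by 30 mm, loose on the bench: leave alone. Point at its centre
- glue_center (a point): white glue bottle, 60 mm in diameter, 160 mm high, standing loose on the bench: leave alone. Point half-way up
- chisel: wood chisel lying loose on the board beside the heel, along its own x: square-edged light wooden handle 24 mm thick, 110 mm long, steel blade 95 mm long; origin at the handle's blade end, underside: leave alone
Mind the look-alikes: they are no part of the job. Of the things that look like the part that bears frame_center, the middle-sized one is meant.

How it is judged:
By the outcome, as a careful person would: the job done as asked, in the order asked, and still so for the second after the job is handed in, with the robot touching nothing.
It also fails if it takes over 61 s, if anything falls off the work surface, if the arm or the gripper's body presses on something with over 40 N, if the wrist force passes 120 N, or if a joint passes its speed limit or range.

### The arm

A 6-joint arm with a two-finger parallel gripper is mounted at the origin on the work surface. World frame = base frame: x ahead of the robot, y to its left, z up, the work surface at z = 0. Lengths are in mm, angles in rad, forces in N, time in s.
With the tool pointing down it reaches from about 350 to 975 mm from the base axis. Payload 4.9 kg.
Tool frame: the origin (TCP) lies midway between the tips of the shut fingers; the grasp point (between the pads) lies 19 mm behind it; y points along the fingers, x is the direction in which the jaws open and shut, and the axes are right-handed (so a half turn about y gives the same grasp; the last joint's range is limited). The gripper opens to 85 mm and grips with 20 to 120 N. Pads are 22 mm wide; open, the fingers measure 114 mm over their backs; the gripper's body (76 mm by 85 mm) begins 54 mm behind the grasp point. The pads swing forward as they close: fully open they stand 13 mm farther back than shut.
Start: joints at [-1.419, 0.053, 1.613, -0, 1.476, -0.119], TCP at [167.184, -602.205, 231.304] pointing down, gripper open.
Joint ranges: [-3.01, 3.01], [-1.01, 2.22], [0.06, 2.58], [-1.02, 4.17], [0.09, 2.62], [-3.14, 3.14]. Speed limits (rad/s): [2.57, 2.57, 3.14, 3.14, 3.14, 3.14].

### API

Orientations are given as a unit quaternion [x, y, z, w].
In Python, from cell import * gives the robot as it stands.
- The arm moves only by the shell command python3 -m handwheel 'ROWS' [OPENING] [FORCE]. ROWS is JSON, one flat list of numbers, 6 for each row, row after row: the shift along the tool's x, y, z in m, then the turn, a rotation vector about the tool's x, y, z in rad. In form: [x, y, z, ax, ay, az, x, y, z, ax, ay, az, ...]. A call has 1 to 20 rows; each row is the pose to reach, as a shift and turn from the pose commanded when the call began, along the tool's axes at that moment; what a row does not reach only later rows make up. A row lasts 1/12 s, in which the tool goes at most 41.7 mm and 7.16 degrees, less where a joint would pass 70% of its speed; a pose out of reach is approached as far as the arm can. A call with a gripper value outside its range is refused whole. OPENING is the gripper's target within -1 to 1 (fully open at 1, half-way at 0, shut at -1), set as the call begins (- or left out, the last holds). The fingers move at their own pace and stop on an object; FORCE is the grip in N (left out, the last holds). Time passes only in rows, so rows that repeat a pose let the fingers close. It gives the time, the measured TCP pose, the force and the opening at its end, in the units of the state.
- sense(): the state, without advancing time (a new reading comes with each control period).
- capture(name): name is "side" or "top"; returns a dict with "pixels" (400x640x3 uint8, red, green, blue), "range_z" (400x640 float32, mm along the optical axis (not along the pixel's ray), 0 where there is no reading), "mtx" (3x3 intrinsics, pixels), "T" (4x4, takes a point from camera to world coordinates). Camera axes: x right, y down, z forward; pixel columns grow to the right and rows downward; lengths in mm; the calibration is good to about 2 mm. A picture is of the moment at which its call begins.
- hand_in(): hands the job in, once; it reports no verdict.
The state is a dict: "time_s": time; "joint_positions": joint angles; "joint_vel": joint speeds; "joint_torque": joint torques, N m; "position": TCP position; "ee_rot": TCP orientation; "ft_force": force on the tool from outside, world axes, zero at the start; "ft_torque": the same for the moment, N m; "finger_gap": finger opening in mm.
Only numpy, scipy, OpenCV 4.12 (cv2) and the standard library are available. Lean on these libraries where they do the work, as an engineer would, in place of code of your own. Each camera call takes 0.05 s, during which the arm holds its last target.

## Working session

There is one attempt and no reset: what is moved stays moved. The work goes in short steps, Python scripts to look and compute and a shell command to move; the robot and the scene stay as the last step left them, time stands still between calls to the robot, and variables do not carry over. Pictures are saved under pics/ and viewed, and the job is handed in when it is done.

```bash
ls; mkdir -p pics; python3 - <<'E'
from cell import *
import cv2,numpy as np
s=sense();print(s)
for n in("side","top"):
    c=capture(n);cv2.imwrite(f"pics/{n}0.png",c["pixels"][:,:,::-1]);np.savez(f"{n}0.npz",**c);print(n,c["mtx"],c["T"])
E
```

```text
pics
{'time_s': 0.0, 'joint_positions': array([-1.41900814e+00,  5.33141584e-02,  1.61431330e+00,  8.03866742e-06,
        1.47595675e+00, -1.18965295e-01]), 'joint_vel': array([ 0.0001949 , -0.00124234,  0.00112666, -0.00078235, -0.0004942 ,
       -0.00093809]), 'joint_torque': array([ 5.95387755e-04, -3.93671536e+01, -3.70182252e+01, -1.80228739e-05,
        6.83413455e-03, -1.49024550e-05]), 'position': array([ 167.09021373, -601.60851137,  230.07794056]), 'ee_rot': array([-0.56241496,  0.4284475 , -0.42743945,  0.56339833]), 'ft_force': array([-0.1020904 , -0.15806202,  0.17516055]), 'ft_torque': array([-0.01108897, -0.00481889,  0.00853706]), 'finger_gap': 85.38308337729885}
side [[514.41400852   0.         314.38721695]
 [  0.         514.41400852 198.0620772 ]
 [  0.           0.           1.        ]] [[-8.54643284e-01 -3.70059405e-01  3.64198975e-01  6.07543444e+01]
 [-5.19036058e-01  5.90471552e-01 -6.18016922e-01  8.23477069e+02]
 [ 1.36538405e-02 -7.17216412e-01 -6.96716722e-01  1.02338470e+03]
 [ 0.00000000e+00  0.00000000e+00  0.00000000e+00  1.00000000e+00]]
top [[480.78982128   0.         322.56961967]
 [  0.         480.78982128 207.29675454]
 [  0.           0.           1.        ]] [[ 2.14877797e-02 -9.92416702e-01  1.21026298e-01  3.78111794e+02]
 [-9.99764587e-01 -2.16938215e-02 -3.84954239e-04  2.97251876e+01]
 [ 3.00755793e-03 -1.20989535e-01 -9.92649227e-01  1.47878475e+03]
 [ 0.00000000e+00  0.00000000e+00  0.00000000e+00  1.00000000e+00]]
```

View pics/side0.png

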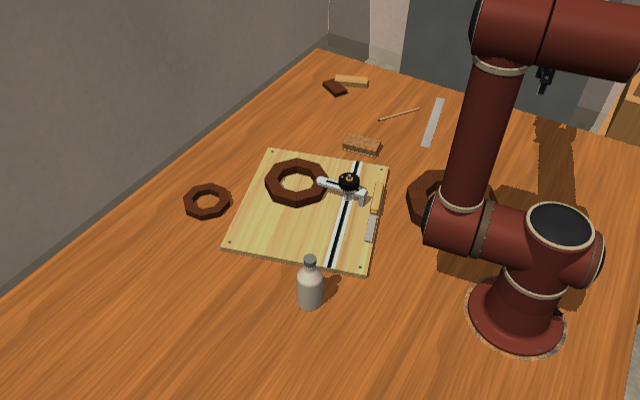

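View pics/top0.png

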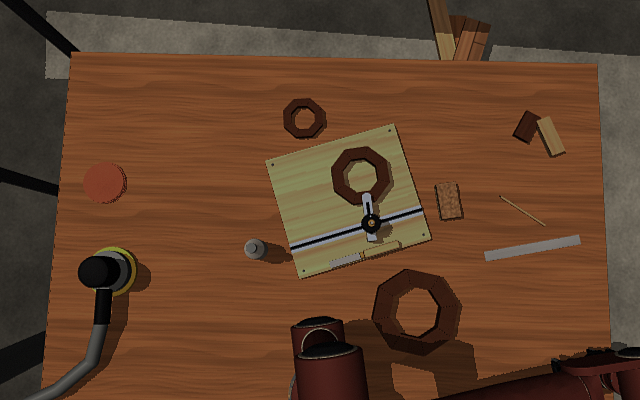

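The side view has the board at the centre with the clamp knob at (349,181). In the top view there are three octagonal frames: small (304,118), middle-sized (361,176) and large (417,311). The middle one, on the board under the clamp nose, fits the description. The knob is at (371,223), and I'll confirm it in a crop.

```bash
cat > h.py <<'E'
import numpy as np,cv2
def world(c,u,v,z=None):
    m,T=c["mtx"],c["T"]
    d=np.array([(u-m[0,2])/m[0,0],(v-m[1,2])/m[1,1],1.])
    if z is None: k=c["range_z"][int(round(v)),int(round(u))]
    else: k=(z-T[2,3])/(T[:3,:3]@d)[2]
    return T[:3,:3]@(d*k)+T[:3,3]
def cloud(c):
    m,T=c["mtx"],c["T"];r=c["range_z"];v,u=np.mgrid[:r.shape[0],:r.shape[1]]
    p=np.stack([(u-m[0,2])/m[0,0]*r,(v-m[1,2])/m[1,1]*r,r],-1)
    return p@T[:3,:3].T+T[:3,3]
def proj(c,P):
    m,T=c["mtx"],c["T"];q=(np.atleast_2d(P)-T[:3,3])@T[:3,:3];q=q@m.T
    return q[:,:2]/q[:,2:]
E
python3 - <<'E'
from h import *
t=np.load("top0.npz");s=np.load("side0.npz")
a=cv2.resize(t["pixels"][130:270,300:440],(560,560),interpolation=2)
cv2.imwrite("pics/tcrop.png",a[:,:,::-1])
b=cv2.resize(s["pixels"][150:220,250:390],(800,400),interpolation=2)
cv2.imwrite("pics/scrop.png",b[:,:,::-1])
for n,c in(("top",t),("side",s)):
    P=cloud(c);
    for lo,hi,l in((90,99.5,"knob"),(60,66.5,"bar"),(43,52,"frame")):
        m=(P[...,2]>lo)&(P[...,2]<hi)&(c["range_z"]>0)
        m&=(P[...,0]>300)&(P[...,0]<700)&(abs(P[...,1])<250)
        if m.any():
            q=P[m];print(n,l,m.sum(),q.mean(0).round(1),np.median(q,0).round(1),q.min(0).round(),q.max(0).round())
E
```

```text
top knob 278 [495.9 -75.9  95.4] [ 501.5 -108.4   95.7] [ 397. -138.   90.] [531. 249.  99.]
top bar 197 [ 533.7 -102.    63.3] [ 551.  -105.8   63.5] [ 415. -130.   60.] [597. 205.  66.]
top frame 1234 [ 573.4 -100.8   46.9] [ 612.2 -121.4   46.8] [ 300. -249.   43.] [699. 220.  52.]
side knob 298 [482.7 -32.8  95. ] [ 496.4 -102.7   95.1] [ 394. -140.   90.] [536. 250.  99.]
side bar 261 [516.8 -65.9  63.2] [ 538.1 -103.1   63.2] [ 393. -134.   60.] [598. 249.  66.]
side frame 1108 [594.5 -74.4  47. ] [618.8 -72.5  47. ] [ 303. -249.   43.] [700. 250.  52.]
```

View pics/tcrop.png

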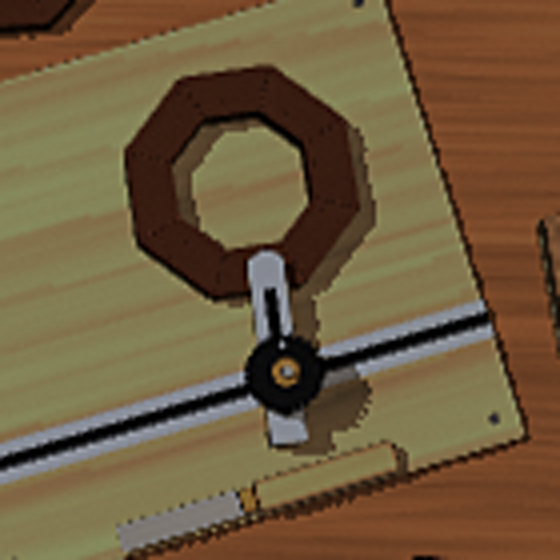

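View pics/scrop.png

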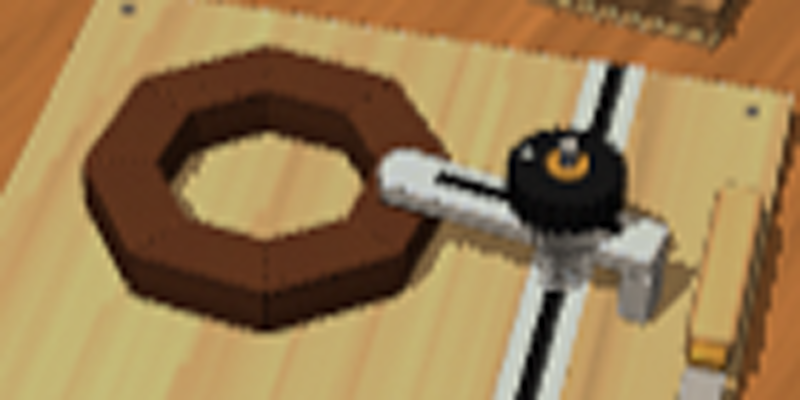

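The crop confirms it. The bar's nose at crop (268,265) lies on the middle frame, the knob is at (285,372), and the chisel lies behind the heel. Next is a precise fit of the knob axis and bar direction.

```bash
python3 - <<'E'
from h import *
for n in("top","side"):
    c=np.load(n+"0.npz");P=cloud(c)
    reg=(P[...,0]>430)&(P[...,0]<720)&(P[...,1]>-210)&(P[...,1]<0)&(c["range_z"]>0)
    q=P[reg&(P[...,2]>93)&(P[...,2]<99)][:,:2].astype(np.float32)
    print(n,"knob",len(q),cv2.minEnclosingCircle(q))
    q=P[reg&(P[...,2]>61)&(P[...,2]<66.5)][:,:2].astype(np.float32)
    print("bar",len(q),cv2.minAreaRect(q),cv2.fitLine(q,cv2.DIST_HUBER,0,.01,.01).ravel())
    q=P[reg&(P[...,2]>46)&(P[...,2]<50)&(P[...,0]>540)][:,:2].astype(np.float32)
    print("frame",len(q),cv2.minEnclosingCircle(q))
    q=P[reg&(P[...,2]>36)&(P[...,2]<46)&(P[...,0]<480)];print("chis",len(q),q.min(0) if len(q) else 0,q.max(0) if len(q) else 0)
    # brass/bolt and dot
    print("bolt top", world(c,371.1,223.1,109) if n=="top" else world(c,250+568*140/800,150+145*70/400,109))
t=np.load("top0.npz");print("top circle", world(t,300+285/4,130+372/4,96),"nose",world(t,300+266/4,130+252/4,64),"heel",world(t,300+290/4,130+442/4,64),"dot",world(t,300+281/4,130+343/4,96))
print("brass",t["pixels"][223,371])
E
```

```text
top knob 186 ((505.1609191894531, -111.15518188476562), 28.346817016601562)
bar 165 ((526.7252807617188, -108.22309875488281), (142.53497314453125, 27.22481346130371), 8.182621002197266) [ 9.8912227e-01  1.4709562e-01  5.3553284e+02 -1.0661459e+02]
frame 626 ((640.7523803710938, -83.1722412109375), 97.30135345458984)
chis 150 [ 431.05140344 -201.96494498   36.00931634] [ 456.91431998 -106.05210366   45.81642683]
bolt top [ 502.63822079 -110.52660781  109.        ]
side knob 191 ((504.4064025878906, -111.37496948242188), 29.529592514038086)
bar 210 ((526.948974609375, -107.68299865722656), (142.64401245117188, 30.73443031311035), 7.388757228851318) [ 9.9294066e-01  1.1861211e-01  5.3412347e+02 -1.0514732e+02]
frame 706 ((645.2415771484375, -84.6652603149414), 95.64082336425781)
chis 150 [ 430.3045958  -200.54807275   36.28017208] [ 470.07056083 -102.45233096   45.92371457]
bolt top [ 504.55297388 -111.87509398  109.        ]
top circle [ 504.11912912 -112.28803254   96.        ] nose [ 596.31564222 -100.60983083   64.        ] heel [ 455.47769179 -119.72740759   64.        ] dot [ 525.09563982 -109.20145511   96.        ]
brass [120 118 121]
```

```bash
python3 - <<'E'
from cell import *
import numpy as np
from scipy.spatial.transform import Rotation as R
s=sense();M=R.from_quat(s["ee_rot"]).as_matrix();print(M.round(3))
# target: z 150 standoff 
for T in([504.5-60,-111.3-90,231],[504.5,-111.3,231]):
    print((M.T@(np.array(T)-np.array([167.184,-602.205,231.304]))/1000).round(4))
# yaw making tool x horizontal at bearing
print(np.degrees(np.arctan2(M[1,0],M[0,0])),R.from_matrix(M).as_euler('xyz'))
E
```

```text
[[ 0.267 -0.     0.964]
 [-0.964  0.002  0.267]
 [-0.002 -1.     0.   ]]
[-0.3121  0.001   0.3744]
[-0.3828  0.0011  0.4563]
-74.48545888121131 [-1.57055162  0.00188157 -1.3000165 ]
```

```bash
python3 -m handwheel '[-0.02,0,0.03,0,0,0, -0.04,0.005,0.057,0,0,0, -0.06,0.01,0.086,0,0.01,0, -0.08,0.015,0.114,0,0.02,0, -0.1,0.02,0.143,0,0.03,0, -0.12,0.025,0.171,0,0.04,0, -0.14,0.03,0.2,0,0.05,0, -0.16,0.035,0.228,0,0.06,0, -0.18,0.04,0.257,0,0.07,0, -0.2,0.045,0.285,0,0.08,0, -0.22,0.05,0.314,0,0.09,0, -0.24,0.055,0.342,0,0.1,0, -0.26,0.06,0.371,0,0.11,0, -0.28,0.07,0.4,0,0.12,0, -0.3,0.08,0.428,0,0.13,0, -0.313,0.09,0.447,0,0.134,0, -0.313,0.09,0.447,0,0.134,0, -0.313,0.09,0.447,0,0.134,0]' -1 20
cat > st.py <<'E'
from cell import *
import numpy as np
from scipy.spatial.transform import Rotation as R
B=np.array([504.5,-111.3,0.]);a=np.radians(7.8)
def st():
    s=sense();M=R.from_quat(s["ee_rot"]).as_matrix();d=s["position"]-B
    C=np.array([[np.cos(a),np.sin(a),0],[-np.sin(a),np.cos(a),0],[0,0,1]])
    print("t",s["time_s"].__round__(2),"clampxyz",(C@d).round(1),"F_c",(C@s["ft_force"]).round(1),"yawz",np.degrees(np.arctan2(M[1,2],M[0,2])).round(2),"ydown",M[:,1].round(3),"j",s["joint_positions"].round(2),"gap",round(s["finger_gap"],1))
if __name__=="__main__": st()
E
python3 st.py
```

```text
time_s: 1.6
position: [513.8, -179.8, 139.9]
ee_rot: [0.534, -0.465, 0.463, -0.533]
ft_force: [-0.4, -0.3, 1.2]
finger_gap: -0.1
t 1.6 clampxyz [-1.000e-01 -6.910e+01  1.399e+02] F_c [-0.4 -0.3  1.2] yawz 7.99 ydown [-0.003  0.001 -1.   ] j [-0.47 -0.06  1.89 -0.    1.32  0.96] gap -0.1
```

```bash
python3 -m handwheel '[0,0.02,0,0,0,0, 0,0.04,0,0,0,0, 0,0.059,0,0,0,0, 0,0.059,0,0,0,0, -0.01,0.059,0,0,0,0, -0.015,0.059,0,0,0,0, -0.017,0.059,0,0,0,0, -0.017,0.059,0,0,0,0]';python3 st.py; python3 - <<'E'
from cell import *
from h import *
for n,(u0,v0) in (("side",(270,120)),("top",(290,150))):
    c=capture(n);cv2.imwrite(f"pics/{n}1.png",cv2.resize(c["pixels"][v0:v0+100,u0:u0+140],(800,571),interpolation=2)[:,:,::-1])
E
```

```text
time_s: 2.27
position: [512.6, -164.1, 84.0]
ee_rot: [-0.533, 0.464, -0.465, 0.533]
ft_force: [-0.4, 0.1, 0.2]
finger_gap: 0.1
t 2.27 clampxyz [  0.9 -53.4  84. ] F_c [-0.4  0.2  0.2] yawz 7.88 ydown [ 0.003 -0.001 -1.   ] j [-0.45 -0.02  1.94  0.    1.21  0.99] gap 0.1
```

View pics/side1.png

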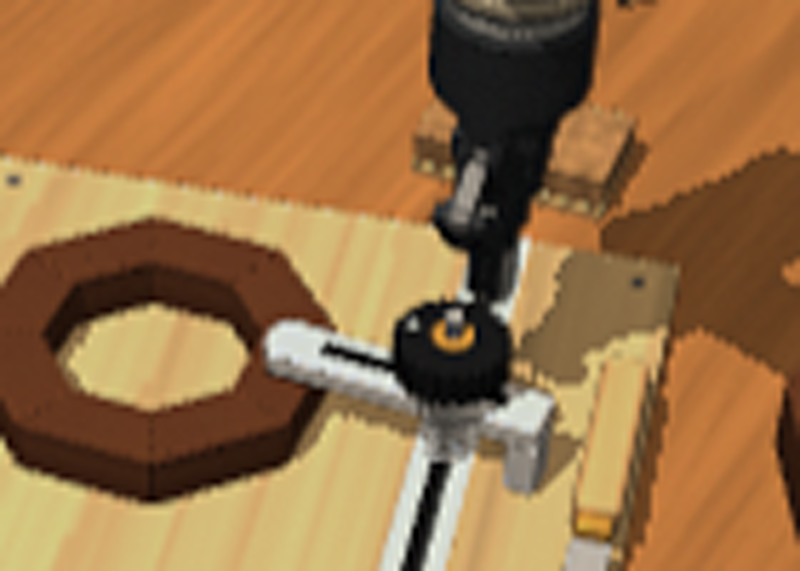

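View pics/top1.png

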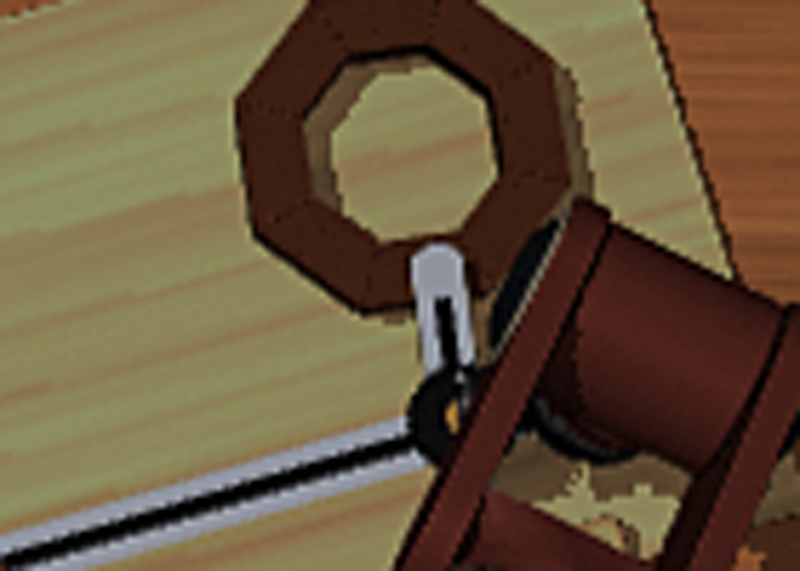

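The side view shows the fingertip just right of the knob rim at crop (490,290), with the white dot at (415,325). Feeling for contact next.

```bash
for i in 1 2; do python3 -m handwheel '[-0.002,0,0,0,0,0, -0.004,0,0,0,0,0, -0.004,0,0,0,0,0]' >/dev/null; python3 st.py; done
```

```text
t 2.62 clampxyz [  0.1 -49.2  82.4] F_c [-0.1 -0.  -0.5] yawz 7.85 ydown [ 0.  0. -1.] j [-0.44 -0.02  1.95  0.    1.21  0.99] gap 0.1
t 2.87 clampxyz [  0.1 -45.8  82.4] F_c [ 0.6 -1.8 -1. ] yawz 7.86 ydown [ 0.    -0.001 -1.   ] j [-0.44 -0.02  1.95 -0.    1.21  1.  ] gap 0.3
```

```bash
python3 -m handwheel '[0,0,0,0,0,0, 0,0,0,0,0,0]' >/dev/null; python3 st.py; python3 -m handwheel '[-0.001,0,0,0,0,0,-0.001,0,0,0,0,0,-0.001,0,0,0,0,0]' >/dev/null; python3 st.py;python3 -m handwheel '[-0.001,0,0,0,0,0,-0.001,0,0,0,0,0,-0.001,0,0,0,0,0]' >/dev/null; python3 st.py
```

```text
t 3.03 clampxyz [  0.1 -45.7  82.3] F_c [ 0.6 -1.8 -1.1] yawz 7.84 ydown [ 0.    -0.001 -1.   ] j [-0.44 -0.02  1.95 -0.    1.21  1.  ] gap 0.3
t 3.28 clampxyz [  0.1 -45.4  82.5] F_c [-0.7 -5.2 -0.7] yawz 7.83 ydown [ 0.001 -0.002 -1.   ] j [-0.44 -0.02  1.95 -0.    1.21  1.  ] gap 0.2
t 3.53 clampxyz [  0.1 -45.1  82.6] F_c [-1.  -7.4 -1. ] yawz 7.84 ydown [ 0.001 -0.004 -1.   ] j [-0.43 -0.02  1.95 -0.    1.21  1.  ] gap -0.1
```

```bash
python3 -m handwheel '[-0.001,0,0.003,0,0,0, -0.001,0,0.007,0,0,0, -0.001,0,0.011,0,0,0, -0.0014,0,0.0154,0,0,0, -0.0025,0,0.0196,0,0,0, -0.0044,0,0.0236,0,0,0]' >/dev/null; python3 st.py; python3 - <<'E'
from cell import *
from h import *
c=capture("side");u0,v0=310,150
cv2.imwrite("pics/s2.png",cv2.resize(c["pixels"][v0:v0+60,u0:u0+80],(800,600),interpolation=2)[:,:,::-1])
E
```

```text
t 4.03 clampxyz [ 24.1 -40.3  82.6] F_c [-0.7 -4.6 -1.6] yawz 7.81 ydown [ 0.001 -0.002 -1.   ] j [-0.4   0.02  1.9  -0.    1.21  1.03] gap -0.0
```

View pics/s2.png

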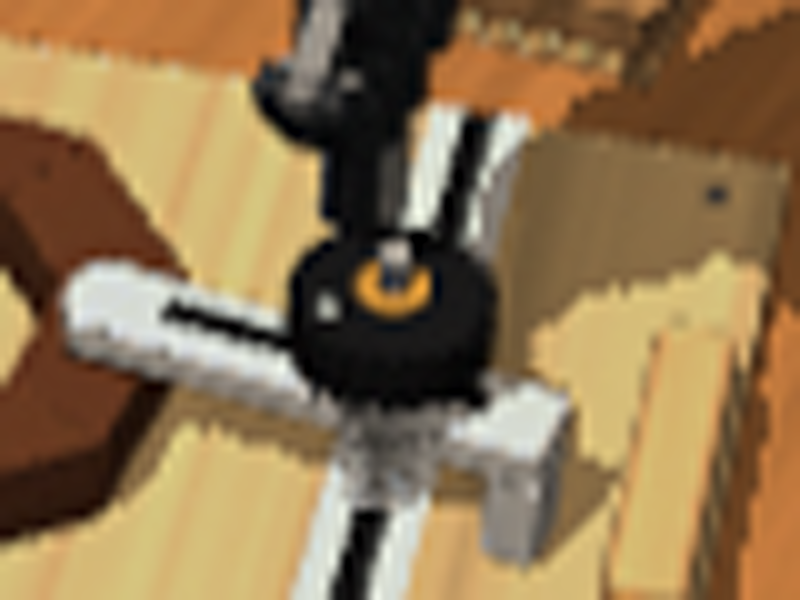

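```bash
cat > dot.py <<'E'
from cell import *
from h import *
def dot(c,name):
    t=np.linspace(0,2*np.pi,360,endpoint=False); best=[]
    m=np.zeros(360)
    g=c["pixels"].min(2).astype(np.float32)
    P=np.concatenate([np.c_[504.5+r*np.cos(t+np.radians(7.8)),-111.3+r*np.sin(t+np.radians(7.8)),np.full(360,96)] for r in (18,20,22,24)])
    uv=proj(c,P).astype(np.float32)
    v=cv2.remap(g,uv[None,:,0],uv[None,:,1],cv2.INTER_LINEAR)[0].reshape(4,360).max(0)
    k=np.argsort(v)[::-1][:1][0]
    print(name,"dot deg(clamp frame)",k,"val",v[k].round(),"peaks",[ (int(i),int(v[i])) for i in range(360) if v[i]>90 and v[i]==v[np.arange(i-12,i+13)%360].max()])
if __name__=="__main__":
    for n in("top","side"): dot(capture(n),n)
E
python3 - <<'E'
from dot import *
for n in("top","side"): dot(np.load(n+"0.npz"),n+"0")
E
python3 dot.py
```

```text
top0 dot deg(clamp frame) 0 val 155.0 peaks [(0, 154)]
side0 dot deg(clamp frame) 291 val 141.0 peaks [(291, 140), (351, 131)]
top dot deg(clamp frame) 164 val 33.0 peaks []
side dot deg(clamp frame) 46 val 158.0 peaks [(46, 157), (291, 153)]
```

```bash
python3 -m handwheel '[-0.0025,0,0.0036,0,0,0, -0.0056,0,0.0067,0,0,0, -0.0092,0,0.0092,0,0,0, -0.0132,0,0.0111,0,0,0, -0.0174,0,0.0122,0,0,0, -0.0218,0,0.0126,0,0,0]' >/dev/null; python3 st.py; python3 dot.py; python3 -m handwheel '[-0.004,0,0,0,0,0, -0.008,0,0,0,0,0, -0.012,0,0,0,0,0, -0.016,0,0,0,0,0]' >/dev/null; python3 st.py; python3 dot.py
```

```text
t 4.68 clampxyz [ 39.2 -18.   83.2] F_c [12.1 -6.6 -6.1] yawz 7.83 ydown [ 0.008 -0.002 -1.   ] j [-0.36  0.03  1.89  0.    1.21  1.08] gap 0.1
top dot deg(clamp frame) 103 val 84.0 peaks []
side dot deg(clamp frame) 291 val 153.0 peaks [(102, 131), (291, 153)]
t 5.12 clampxyz [40.6 -0.7 83.5] F_c [15.  -2.2 -6. ] yawz 7.82 ydown [ 0.012  0.001 -1.   ] j [-0.33  0.02  1.91  0.01  1.21  1.1 ] gap -0.2
top dot deg(clamp frame) 139 val 116.0 peaks [(139, 115)]
side dot deg(clamp frame) 147 val 174.0 peaks [(147, 173), (291, 151)]
```

```bash
python3 -m handwheel '[-0.004,0,0.001,0,0,0, -0.008,0,0.001,0,0,0, -0.012,0,0.001,0,0,0, -0.016,0,0.001,0,0,0, -0.018,0,0.001,0,0,0, -0.0224,0,0.0006,0,0,0, -0.0266,0,-0.0005,0,0,0, -0.0306,0,-0.0024,0,0,0, -0.0342,0,-0.0049,0,0,0, -0.0373,0,-0.008,0,0,0, -0.0398,0,-0.0116,0,0,0]' >/dev/null; python3 st.py; python3 dot.py; python3 -m handwheel '[-0.0019,0,-0.004,0,0,0, -0.003,0,-0.0082,0,0,0, -0.0034,0,-0.0126,0,0,0, -0.0034,0,-0.0166,0,0,0, -0.0034,0,-0.0206,0,0,0,-0.0034,0,-0.0246,0,0,0]' >/dev/null; python3 st.py; python3 dot.py
```

```text
t 6.13 clampxyz [24.2 39.1 82.2] F_c [-0.5  0.8 -0.2] yawz 7.85 ydown [-0.  0. -1.] j [-0.27 -0.04  1.96  0.    1.21  1.16] gap -0.1
top dot deg(clamp frame) 166 val 65.0 peaks []
side dot deg(clamp frame) 291 val 86.0 peaks []
t 6.73 clampxyz [-0.4 41.9 82.3] F_c [ 0.2 -0.5  1.2] yawz 7.83 ydown [-0. -0. -1.] j [-0.29 -0.1   2.02 -0.    1.22  1.15] gap 0.2
top dot deg(clamp frame) 276 val 32.0 peaks []
side dot deg(clamp frame) 34 val 92.0 peaks [(34, 91)]
```

```bash
for i in 1 2 3; do python3 -m handwheel '[0.001,0,0,0,0,0, 0.002,0,0,0,0,0,0.002,0,0,0,0,0]' >/dev/null; python3 st.py; done;  python3 - <<'E'
from cell import *
from h import *
c=capture("side");u0,v0=310,150
cv2.imwrite("pics/s3.png",cv2.resize(c["pixels"][v0:v0+60,u0:u0+80],(800,600),interpolation=2)[:,:,::-1])
c=capture("top");u0,v0=330,190
cv2.imwrite("pics/t3.png",cv2.resize(c["pixels"][v0:v0+60,u0:u0+80],(800,600),interpolation=2)[:,:,::-1])
E
```

```text
t 7.08 clampxyz [ 0.3 39.7 82.4] F_c [-0.5  0.2 -0.7] yawz 7.83 ydown [ 0. -0. -1.] j [-0.29 -0.09  2.02 -0.    1.22  1.14] gap 0.1
t 7.33 clampxyz [ 0.1 38.1 82.3] F_c [-0.1  0.1 -0.3] yawz 7.83 ydown [-0.     0.001 -1.   ] j [-0.29 -0.09  2.02  0.    1.22  1.14] gap 0.5
t 7.58 clampxyz [ 0.1 37.4 82.3] F_c [-0.2  6.1  1.1] yawz 7.82 ydown [-0.     0.004 -1.   ] j [-0.3  -0.09  2.02  0.    1.22  1.14] gap -0.1
```

View pics/s3.png

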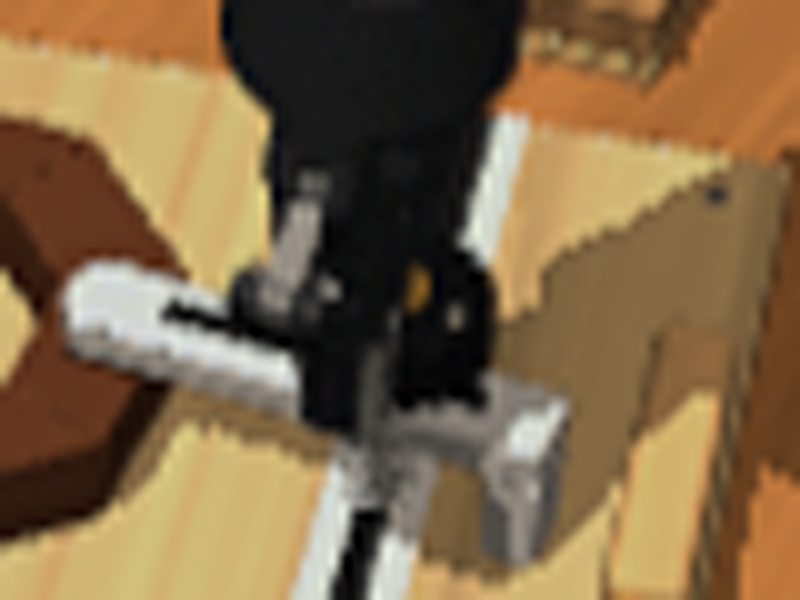

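View pics/t3.png

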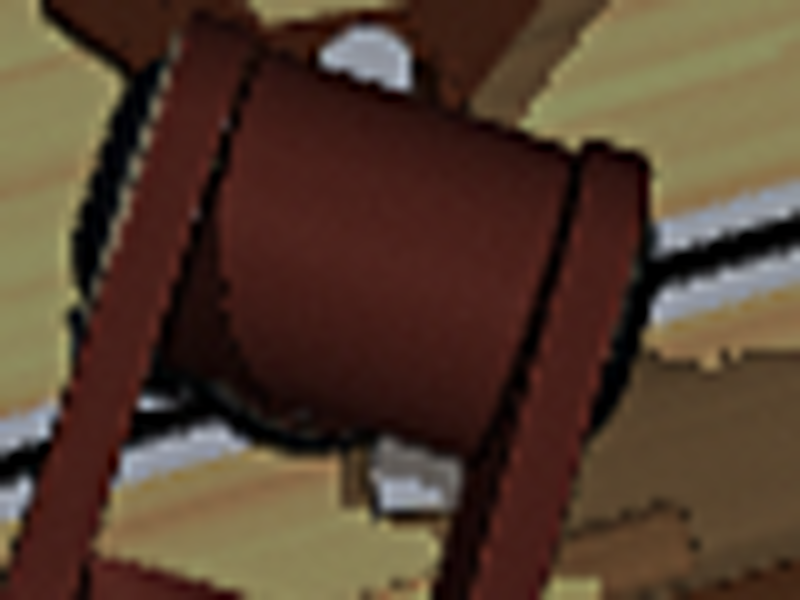

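```bash
python3 - <<'E'
from h import *
s=np.load("side0.npz")
for uv in((355.7,181.5),(342.5,180.5)):
    p=world(s,*uv,96)-[504.5,-111.3,0];print(p,np.hypot(*p[:2]),np.degrees(np.arctan2(p[1],p[0]))-7.8)
E
```

```text
[-19.75008921  -1.13377374  96.        ] 19.782605158165524 -184.5144840564657
[12.19052278 14.22024544 96.        ] 18.730302348148218 41.5946618346296
```

```bash
python3 -m handwheel '[0.001,0,-0.004,0,0,0, 0.001,0,-0.008,0,0,0, 0.001,0,-0.01,0,0,0, 0.0014,0,-0.0144,0,0,0, 0.0025,0,-0.0186,0,0,0, 0.0044,0,-0.0226,0,0,0, 0.0069,0,-0.0262,0,0,0, 0.01,0,-0.0293,0,0,0]' >/dev/null; python3 st.py; python3 dot.py; python3 -m handwheel '[0.0036,0,-0.0025,0,0,0, 0.0076,0,-0.0044,0,0,0, 0.0118,0,-0.0055,0,0,0, 0.0162,0,-0.0059,0,0,0, 0.0202,0,-0.0059,0,0,0, 0.0242,0,-0.0059,0,0,0, 0.0282,0,-0.0059,0,0,0]' >/dev/null; python3 st.py; python3 dot.py
```

```text
t 8.35 clampxyz [-29.9  25.3  82.3] F_c [-0.2 -0.7 -0.1] yawz 7.83 ydown [-0.    -0.001 -1.   ] j [-0.34 -0.16  2.07 -0.    1.22  1.09] gap 0.2
top dot deg(clamp frame) 93 val 30.0 peaks []
side dot deg(clamp frame) 291 val 143.0 peaks [(206, 100), (272, 136), (291, 143)]
t 9.03 clampxyz [-37.4  -1.9  81.8] F_c [-10.6   3.1   7.3] yawz 7.87 ydown [-0.007  0.001 -1.   ] j [-0.4  -0.15  2.07 -0.    1.23  1.03] gap 0.0
top dot deg(clamp frame) 53 val 32.0 peaks []
side dot deg(clamp frame) 291 val 150.0 peaks [(291, 150)]
```

```bash
cat > pic.py <<'E'
import sys
from cell import *
from h import *
c=capture("side");u0,v0=310,150
im=cv2.resize(c["pixels"][v0:v0+60,u0:u0+80],(800,600),interpolation=2)[:,:,::-1].copy()
C=np.array([504.5,-111.3,96]); 
for k in range(0,360,30):
    t=np.radians(k+7.8);u,v=proj(c,C+[22*np.cos(t),22*np.sin(t),0])[0]
    cv2.putText(im,str(k),(int((u-u0+.5)*10),int((v-v0+.5)*10)),0,.35,(0,255,0),1)
cv2.imwrite(sys.argv[1],im)
E
python3 pic.py pics/s4.png
```

```text
(no output)
```

View pics/s4.png

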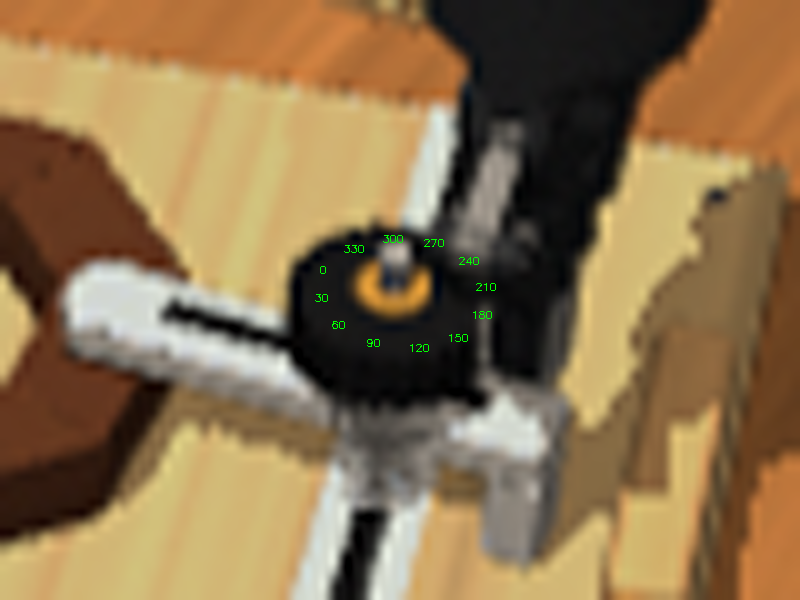

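```bash
python3 -m handwheel '[0.004,0,0,0,0,0, 0.008,0,0,0,0,0, 0.012,0,0,0,0,0, 0.015,0,0,0,0,0, 0.0193,0,0.0009,0,0,0, 0.0233,0,0.0025,0,0,0, 0.027,0,0.0045,0,0,0, 0.0302,0,0.007,0,0,0]' >/dev/null; python3 st.py; python3 dot.py; python3 -m handwheel '[0.003,0,0.003,0,0,0, 0.0055,0,0.0062,0,0,0, 0.0075,0,0.0099,0,0,0, 0.0091,0,0.0139,0,0,0, 0.01,0,0.0182,0,0,0]' >/dev/null; python3 st.py; python3 dot.py;python3 -m handwheel '[0,0,0.004,0,0,0, 0,0,0.008,0,0,0, 0,0,0.012,0,0,0, 0,0,0.016,0,0,0]' >/dev/null; python3 st.py; python3 dot.py;python3 pic.py pics/s5.png
```

```text
t 9.85 clampxyz [-27.5 -33.2  82.5] F_c [-3.4  2.3  0.7] yawz 7.82 ydown [ 0.001 -0.001 -1.   ] j [-0.45 -0.1   2.02 -0.    1.22  0.99] gap -0.3
top dot deg(clamp frame) 329 val 90.0 peaks []
side dot deg(clamp frame) 283 val 179.0 peaks [(283, 179)]
t 10.37 clampxyz [ -9.7 -43.6  82.5] F_c [-4.2 -5.5  0.6] yawz 7.85 ydown [-0.    -0.002 -1.   ] j [-0.44 -0.05  1.97 -0.    1.21  0.99] gap -0.4
top dot deg(clamp frame) 343 val 49.0 peaks []
side dot deg(clamp frame) 291 val 153.0 peaks [(291, 152), (318, 138)]
t 10.8 clampxyz [  6.9 -45.   82.7] F_c [-2.5 -8.9 -1.1] yawz 7.85 ydown [ 0.002 -0.006 -1.   ] j [-0.43 -0.01  1.94 -0.    1.21  1.01] gap 0.1
top dot deg(clamp frame) 32 val 62.0 peaks []
side dot deg(clamp frame) 291 val 153.0 peaks [(291, 153), (350, 132)]
```

View pics/s5.png

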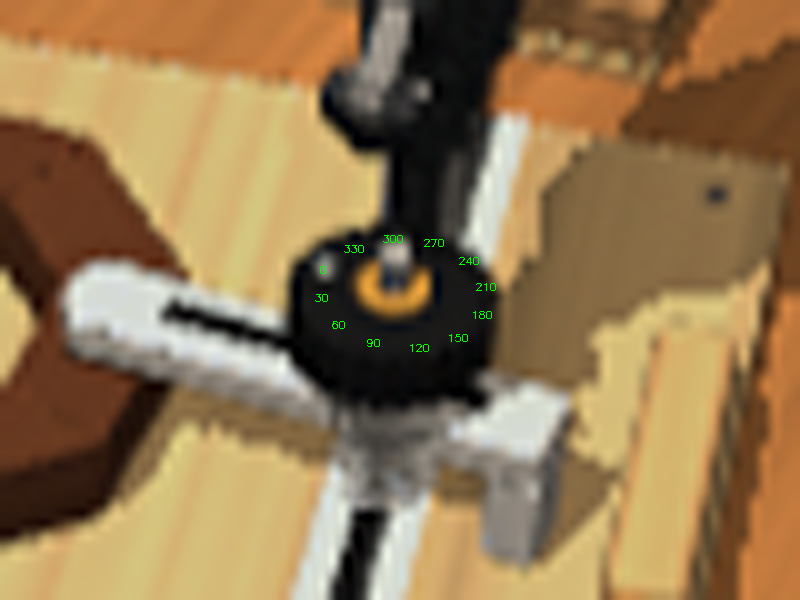

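One full turn is done: the dot at crop (322,265) is back at its starting angle, reading 350° against 351° at the start. Starting the second turn.

```bash
python3 -m handwheel '[0,0,0.005,0,0,0, -0.0004,0,0.0094,0,0,0, -0.0015,0,0.0136,0,0,0, -0.0034,0,0.0176,0,0,0, -0.0059,0,0.0212,0,0,0, -0.009,0,0.0243,0,0,0, -0.0126,0,0.0268,0,0,0, -0.0166,0,0.0287,0,0,0, -0.0208,0,0.0298,0,0,0, -0.0252,0,0.0305,0,0,0]' >/dev/null; python3 st.py; python3 dot.py; python3 -m handwheel '[-0.004,0,0.0005,0,0,0, -0.008,0,0.0005,0,0,0, -0.012,0,0.0005,0,0,0, -0.016,0,0.0005,0,0,0, -0.02,0,0.0005,0,0,0, -0.024,0,0.0005,0,0,0]' >/dev/null; python3 st.py; python3 dot.py
```

```text
t 11.78 clampxyz [ 38.4 -17.5  82.8] F_c [ 6.9 -5.2 -4.8] yawz 7.84 ydown [ 0.005 -0.002 -1.   ] j [-0.36  0.03  1.89  0.    1.21  1.08] gap 0.2
top dot deg(clamp frame) 76 val 168.0 peaks [(76, 167)]
side dot deg(clamp frame) 74 val 160.0 peaks [(74, 159), (291, 153)]
t 12.38 clampxyz [40.2  7.4 83.3] F_c [ 7.3 -1.6 -3.6] yawz 7.83 ydown [ 0.009  0.001 -1.   ] j [-0.32  0.01  1.91  0.    1.21  1.12] gap -0.1
top dot deg(clamp frame) 128 val 152.0 peaks [(128, 151)]
side dot deg(clamp frame) 291 val 152.0 peaks [(137, 135), (291, 151)]
```

```bash
python3 -m handwheel '[-0.003,0,0,0,0,0, -0.0073,0,-0.0009,0,0,0, -0.0113,0,-0.0025,0,0,0, -0.015,0,-0.0045,0,0,0, -0.0182,0,-0.007,0,0,0, -0.0212,0,-0.01,0,0,0]' >/dev/null; python3 st.py; python3 -m handwheel '[-0.0025,0,-0.0033,0,0,0, -0.0045,0,-0.0069,0,0,0, -0.0061,0,-0.0109,0,0,0, -0.007,0,-0.0152,0,0,0, -0.007,0,-0.019,0,0,0, -0.007,0,-0.023,0,0,0, -0.007,0,-0.027,0,0,0, -0.007,0,-0.031,0,0,0, -0.007,0,-0.035,0,0,0]' >/dev/null; python3 st.py; python3 dot.py; python3 pic.py pics/s6.png
```

```text
t 12.98 clampxyz [27.6 28.8 82.7] F_c [4.3 1.8 1.6] yawz 7.84 ydown [ 0.002  0.001 -1.   ] j [-0.29 -0.02  1.95  0.    1.21  1.14] gap 0.2
t 13.73 clampxyz [-9.1 37.  82. ] F_c [1.3 5.6 2.5] yawz 7.84 ydown [-0.002  0.004 -1.   ] j [-0.31 -0.11  2.04  0.    1.22  1.13] gap 0.1
top dot deg(clamp frame) 21 val 30.0 peaks []
side dot deg(clamp frame) 2 val 136.0 peaks [(2, 136), (44, 114), (343, 135)]
```

View pics/s6.png

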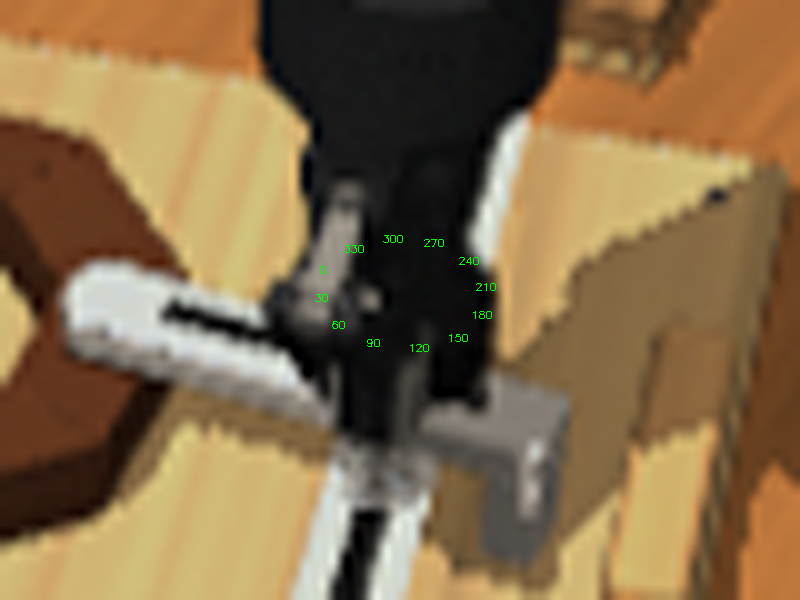

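```bash
python3 -m handwheel '[0,0,-0.002,0,0,0, 0.0014,0,-0.0062,0,0,0, 0.0033,0,-0.01,0,0,0, 0.0056,0,-0.0133,0,0,0, 0.0082,0,-0.0163,0,0,0, 0.0109,0,-0.019,0,0,0]' >/dev/null; python3 st.py; python3 dot.py; python3 -m handwheel '[0.003,0,-0.0026,0,0,0, 0.0063,0,-0.0049,0,0,0, 0.0101,0,-0.0068,0,0,0, 0.0143,0,-0.0082,0,0,0]' >/dev/null; python3 st.py; python3 dot.py; python3 pic.py pics/s7.png
```

```text
t 14.38 clampxyz [-28.6  24.7  81.5] F_c [-1.2  3.5  1. ] yawz 7.83 ydown [-0.003  0.001 -1.   ] j [-0.34 -0.15  2.07 -0.    1.23  1.09] gap 0.2
top dot deg(clamp frame) 78 val 30.0 peaks []
side dot deg(clamp frame) 298 val 150.0 peaks [(206, 94), (277, 137), (298, 150)]
t 14.82 clampxyz [-35.4   9.5  82. ] F_c [-0.   3.   0.6] yawz 7.83 ydown [-0.  0. -1.] j [-0.38 -0.16  2.07  0.    1.22  1.05] gap 0.2
top dot deg(clamp frame) 85 val 33.0 peaks []
side dot deg(clamp frame) 318 val 165.0 peaks [(233, 117), (291, 147), (318, 165)]
```

View pics/s7.png

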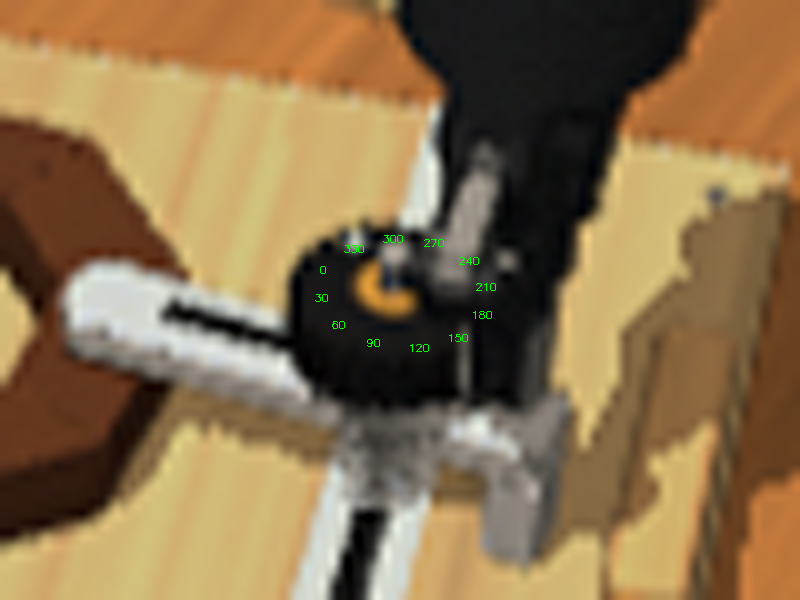

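```bash
python3 -m handwheel '[0.004,0,0,0,0,0, 0.008,0,0,0,0,0, 0.012,0,0,0,0,0, 0.016,0,0,0,0,0, 0.018,0,0,0,0,0]' >/dev/null; python3 st.py; python3 dot.py
```

```text
t 15.38 clampxyz [-37.3  -8.3  81.7] F_c [-8.2  3.1  1.6] yawz 7.87 ydown [-0.007  0.    -1.   ] j [-0.41 -0.14  2.06 -0.    1.23  1.02] gap -0.2
top dot deg(clamp frame) 29 val 102.0 peaks [(29, 102), (44, 93)]
side dot deg(clamp frame) 350 val 170.0 peaks [(291, 151), (350, 170)]
```

```bash
python3 -m handwheel '[0.003,0,0,0,0,0, 0.003,0,0,0,0,0]' >/dev/null; python3 st.py; python3 dot.py;  python3 -m handwheel '[0,0,-0.01,0,0,0, 0,0,-0.03,0,0,0, 0,-0.03,-0.03,0,0,0, 0,-0.06,-0.04,0,0,0, 0.03,-0.08,-0.04,0,0,0, 0.06,-0.08,-0.04,0,0,0, 0.09,-0.08,-0.04,0,0,0, 0.11,-0.08,-0.04,0,0,0,0.12,-0.08,-0.04,0,0,0,0.12,-0.08,-0.04,0,0,0]' >/dev/null;python3 st.py; python3 dot.py;  python3 - <<'E'
from cell import *
from h import *
c=capture("top");u0,v0=300,130;np.savez("top8.npz",**c)
cv2.imwrite("pics/t8.png",cv2.resize(c["pixels"][v0:v0+120,u0:u0+160],(800,600),interpolation=2)[:,:,::-1])
c=capture("side");u0,v0=310,150
cv2.imwrite("pics/s8.png",cv2.resize(c["pixels"][v0:v0+60,u0:u0+80],(800,600),interpolation=2)[:,:,::-1])
E
```

```text
t 15.65 clampxyz [-37.3 -11.5  81.7] F_c [-7.9  0.3  2. ] yawz 7.87 ydown [-0.006 -0.001 -1.   ] j [-0.42 -0.14  2.06 -0.    1.23  1.02] gap 0.2
top dot deg(clamp frame) 38 val 90.0 peaks []
side dot deg(clamp frame) 291 val 151.0 peaks [(291, 151), (351, 140)]
t 16.58 clampxyz [ -75.1 -133.2  162.9] F_c [ 0.6  0.1 -0.1] yawz 7.7 ydown [ 0.001 -0.001 -1.   ] j [-0.66 -0.16  1.94 -0.    1.37  0.78] gap 0.1
top dot deg(clamp frame) 0 val 163.0 peaks [(0, 163)]
side dot deg(clamp frame) 291 val 148.0 peaks [(291, 148), (351, 138)]
```

View pics/t8.png

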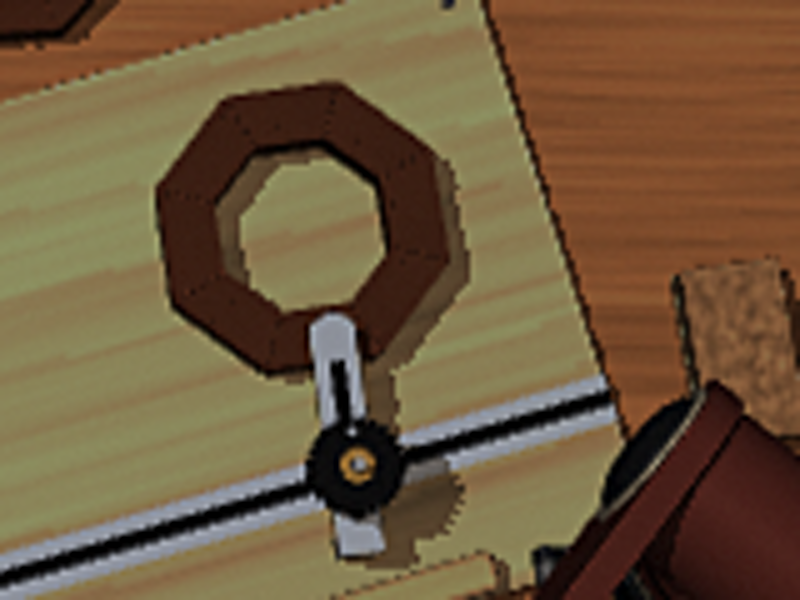

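View pics/s8.png

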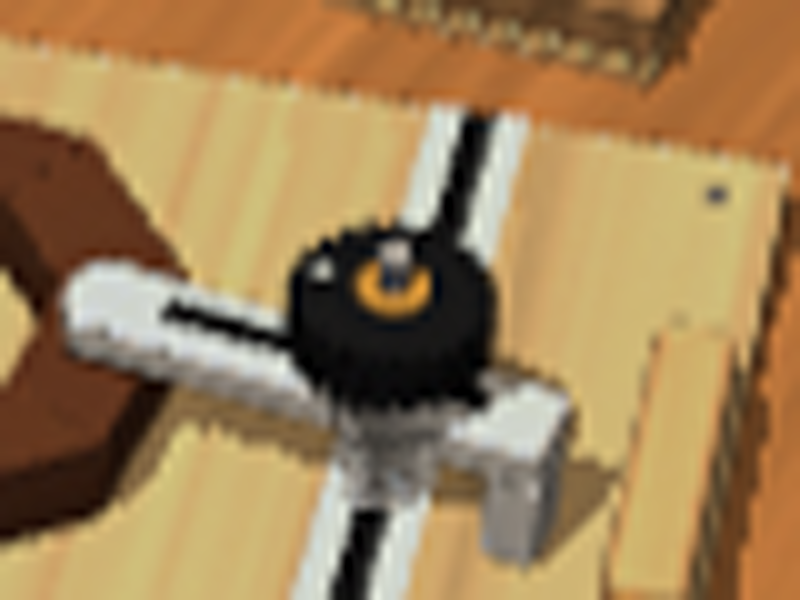

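Two turns are done: the dot reads 0° top and 351° side, the same as at the start, with continuous tracking in between. The bar hasn't moved. Checking chisel clearance for the heel, then moving to the right of the nose.

```bash
python3 - <<'E'
from h import *
for n in("top","side"):
    c=np.load(n+"0.npz");P=cloud(c)
    m=(P[...,2]>24)&(P[...,2]<45)&(P[...,0]>400)&(P[...,0]<470)&(P[...,1]>-210)&(P[...,1]<-20)
    q=P[m][:,:2]-[504.5,-111.3];d=np.hypot(*q.T);print(n,len(q),np.sort(d)[:40:6].round(1))
E
python3 -m handwheel '[-0.01,0,0.02,0,0,0, -0.02,0,0.045,0,0,0, -0.035,0,0.07,0,0,0, -0.05,0,0.095,0,0,0, -0.065,0,0.12,0,0,0, -0.073,0,0.137,0,0,0, -0.073,0.03,0.137,0,0,0, -0.073,0.06,0.137,0,0,0, -0.073,0.09,0.137,0,0,0, -0.073,0.105,0.137,0,0,0, -0.073,0.105,0.137,0,0,0, -0.073,0.105,0.137,0,0,0]'>/dev/null; python3 st.py; python3 pic.py pics/s9.png
```

```text
top 393 [48.8 63.9 69.4 70.6 71.7 73.1 73.4]
side 404 [34.7 37.8 40.  45.9 47.2 49.2 49.7]
t 17.78 clampxyz [ 61.3 -56.8  56.5] F_c [ 0.6 -0.3  1.3] yawz 7.91 ydown [-0.002  0.001 -1.   ] j [-0.4   0.15  1.81  0.    1.18  1.04] gap 0.1
```

View pics/s9.png

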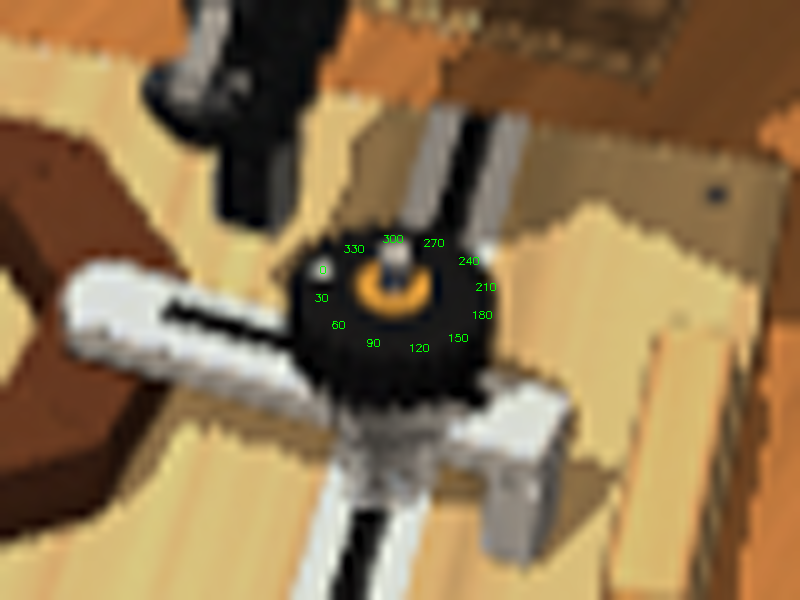

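The side view shows the fingertip at crop (255,220), right of the bar and clear of the frame and knob. The chisel is about 69 mm from the bolt and the heel corner sweeps 52 mm. Approaching the bar.

```bash
python3 -m handwheel '[-0.006,0,0,0,0,0, -0.012,0,0,0,0,0, -0.018,0,0,0,0,0, -0.022,0,0,0,0,0, -0.022,0,0,0,0,0]'>/dev/null; python3 st.py; python3 -m handwheel '[-0.002,0,0,0,0,0, -0.004,0,0,0,0,0, -0.006,0,0,0,0,0, -0.006,0,0,0,0,0]'>/dev/null; python3 st.py
```

```text
t 18.25 clampxyz [ 62.1 -35.2  57.9] F_c [-0.2 -0.1 -0.6] yawz 7.9 ydown [ 0.001 -0.    -1.   ] j [-0.36  0.13  1.83  0.    1.17  1.07] gap -0.2
t 18.58 clampxyz [ 61.8 -29.9  57.2] F_c [-1.2  0.9  0.1] yawz 7.84 ydown [-0.  0. -1.] j [-0.36  0.13  1.84  0.    1.17  1.08] gap -0.1
```

```bash
python3 -m handwheel '[-0.0032,0,0.0014,0,-0.0524,0, -0.0066,0,0.0026,0,-0.1047,0, -0.01,0,0.0036,0,-0.1571,0, -0.0135,0,0.0045,0,-0.2094,0, -0.017,0,0.0051,0,-0.2618,0, -0.0205,0,0.0056,0,-0.3142,0, -0.024,0,0.0059,0,-0.3665,0, -0.0276,0,0.006,0,-0.4189,0]'>/dev/null; python3 st.py; python3 - <<'E'
from cell import *
from h import *
c=capture("side");u0,v0=260,130
cv2.imwrite("pics/s10.png",cv2.resize(c["pixels"][v0:v0+105,u0:u0+140],(800,600),interpolation=2)[:,:,::-1])
E
```

```text
t 19.25 clampxyz [67.9 -3.1 57.4] F_c [ 0.6 -1.3  0.2] yawz 31.98 ydown [ 0.    -0.001 -1.   ] j [-0.31  0.12  1.85 -0.    1.17  0.7 ] gap 0.0
```

View pics/s10.png

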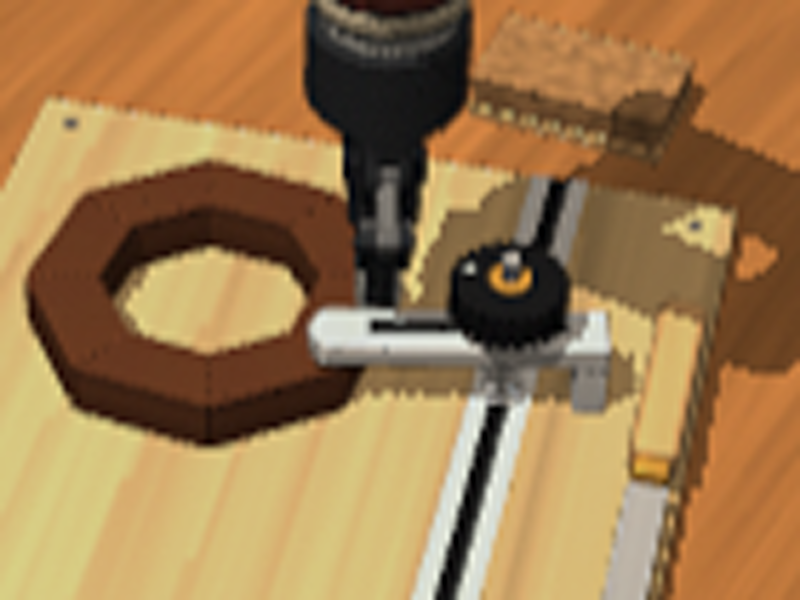

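```bash
python3 -m handwheel '[-0.0032,0,0.0014,0,-0.0524,0, -0.0066,0,0.0026,0,-0.1047,0, -0.01,0,0.0036,0,-0.1571,0, -0.0135,0,0.0045,0,-0.2094,0, -0.017,0,0.0051,0,-0.2618,0, -0.0205,0,0.0056,0,-0.3142,0, -0.024,0,0.0059,0,-0.3665,0, -0.0276,0,0.006,0,-0.4189,0, -0.0312,0,0.0059,0,-0.4712,0, -0.0348,0,0.0057,0,-0.5236,0, -0.0383,0,0.0052,0,-0.576,0, -0.0418,0,0.0046,0,-0.6283,0, -0.0453,0,0.0038,0,-0.6807,0, -0.0487,0,0.0028,0,-0.733,0, -0.052,0,0.0016,0,-0.7854,0, -0.0553,0,0.0003,0,-0.8378,0, -0.0585,0,-0.0012,0,-0.8901,0, -0.0617,0,-0.0029,0,-0.9425,0, -0.0648,0,-0.0048,0,-0.9948,0]'>/dev/null; python3 st.py; python3 - <<'E'
from cell import *
from h import *
c=capture("side");u0,v0=260,130
cv2.imwrite("pics/s11.png",cv2.resize(c["pixels"][v0:v0+105,u0:u0+140],(800,600),interpolation=2)[:,:,::-1])
E
```

```text
t 20.88 clampxyz [37.6 54.1 57.7] F_c [ 1.  -2.   1.3] yawz 88.91 ydown [ 0.002 -0.001 -1.   ] j [-0.24  0.02  1.96 -0.    1.17 -0.22] gap 0.0
```

View pics/s11.png

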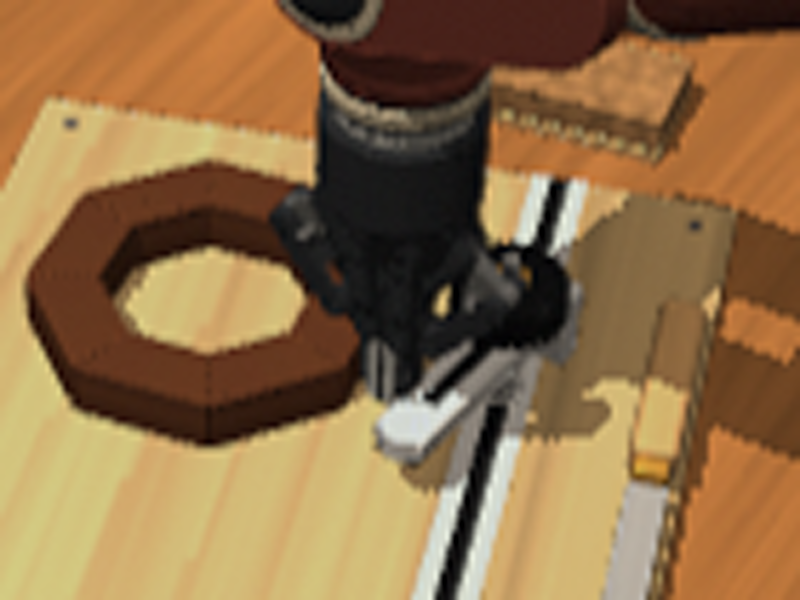

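```bash
python3 -m handwheel '[-0.0032,0,0.0014,0,-0.0524,0, -0.0066,0,0.0026,0,-0.1047,0, -0.01,0,0.0036,0,-0.1571,0, -0.01,0,0.0036,0,-0.1571,0, -0.01,0,0.0036,0,-0.1571,0]'>/dev/null; python3 st.py; python3 -m handwheel '[0.01,0,0,0,0,0, 0.02,-0.01,0,0,0,0, 0.02,-0.04,0,0,0,0, 0.02,-0.07,0,0,0,0,  0.02,-0.1,0,0,0,0, 0.02,-0.12,0,0,0,0, 0.02,-0.12,-0.03,0,0,0, 0.02,-0.12,-0.06,0,0,0, 0.02,-0.12,-0.09,0,0,0, 0.02,-0.12,-0.12,0,0,0, 0.02,-0.12,-0.15,0,0,0, 0.02,-0.12,-0.18,0,0,0, 0.02,-0.12,-0.21,0,0,0, 0.02,-0.12,-0.24,0,0,0, 0.02,-0.12,-0.25,0,0,0, 0.02,-0.12,-0.25,0,0,0]'>/dev/null; python3 st.py; python3 - <<'E'
from cell import *
from h import *
c=capture("side");u0,v0=240,130;np.savez("side12.npz",**c)
cv2.imwrite("pics/s12.png",cv2.resize(c["pixels"][v0:v0+120,u0:u0+160],(800,600),interpolation=2)[:,:,::-1])
c=capture("top");u0,v0=300,130;np.savez("top12.npz",**c)
cv2.imwrite("pics/t12.png",cv2.resize(c["pixels"][v0:v0+120,u0:u0+160],(800,600),interpolation=2)[:,:,::-1])
E
python3 dot.py
```

```text
t 21.35 clampxyz [27.8 59.5 57.6] F_c [-1.1 -0.3  3. ] yawz 97.69 ydown [-0. -0. -1.] j [-0.23 -0.01  1.98 -0.    1.17 -0.37] gap 0.2
t 22.68 clampxyz [  47.6 -192.4  176.6] F_c [-0.1  0.1  0.7] yawz 97.59 ydown [-0.001  0.    -1.   ] j [-0.59  0.15  1.61  0.    1.39 -0.72] gap -0.1
top dot deg(clamp frame) 0 val 169.0 peaks [(0, 169)]
side dot deg(clamp frame) 291 val 149.0 peaks [(291, 149), (351, 138)]
```

View pics/s12.png

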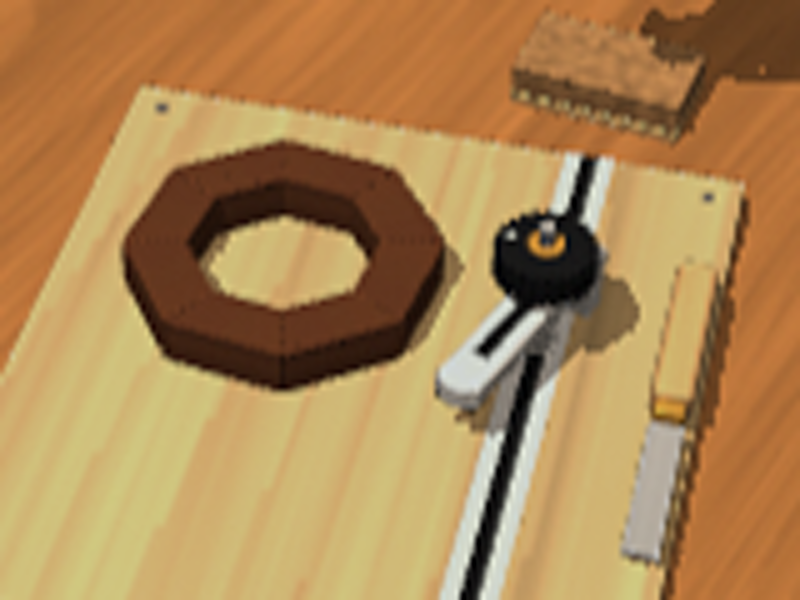

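View pics/t12.png

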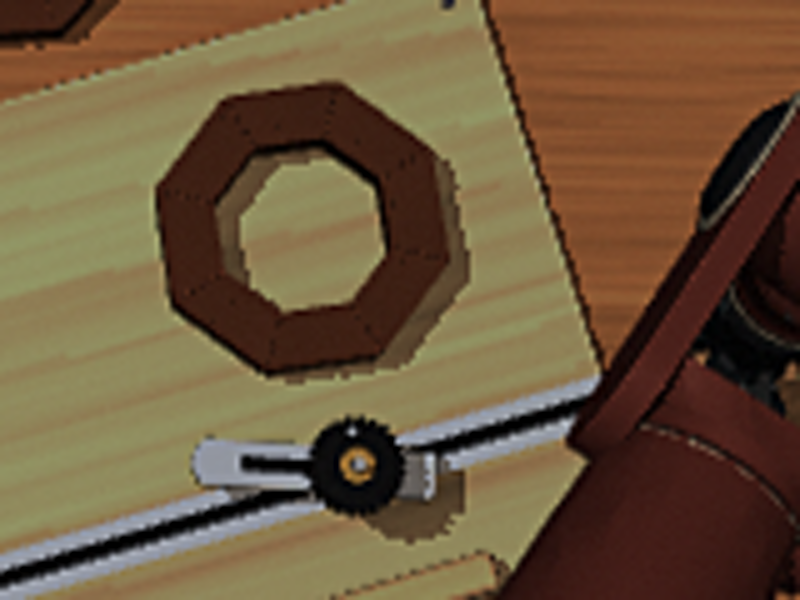

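```bash
python3 - <<'E'
from h import *
for n in("top","side"):
    r=[]
    for k in("0","12"):
        c=np.load(n+k+".npz");P=cloud(c)
        reg=(P[...,0]>430)&(P[...,0]<620)&(P[...,1]>-210)&(P[...,1]<20)&(c["range_z"]>0)&(P[...,2]>60)&(P[...,2]<66.5)
        d=np.hypot(P[...,0]-504.5,P[...,1]+112)
        q=P[reg&(d>35)&(d<110)][:,:2].astype(np.float32);q0=q[np.hypot(*(q-[504.5,-112]).T)>60].mean(0)-[504.5,-112]
        f=c["pixels"].astype(int);
        print(n,k,"nose deg",np.degrees(np.arctan2(q0[1],q0[0])).round(1),cv2.minAreaRect(q))
    a,b=[np.load(n+k+".npz")["pixels"].astype(int) for k in("0","12")]
    sl=(slice(140,208),slice(325,400)) if n=="top" else (slice(155,210),slice(262,315))
    print("frame region diff",(abs(a-b)[sl].max(2)>25).sum())
E
```

```text
top 0 nose deg 8.7 ((526.7554931640625, -108.434814453125), (142.54222106933594, 27.740116119384766), 8.222579002380371)
top 12 nose deg 87.6 ((505.82440185546875, -88.69002532958984), (142.93153381347656, 27.73760223388672), 88.0627212524414)
frame region diff 181
side 0 nose deg 9.5 ((526.1535034179688, -108.44837951660156), (144.38768005371094, 33.31240463256836), 7.974833011627197)
side 12 nose deg 87.5 ((505.9190673828125, -90.54550170898438), (146.2577667236328, 29.2745418548584), 88.25281524658203)
frame region diff 0
```

The bar has swung about 80° (88° world against 8° at the start), so I'll push it roughly 10° more to make a proper quarter turn.

```bash
python3 -m handwheel '[0,0,0.03,0,0,0, 0,0,0.06,0,0,0, 0,0,0.09,0,0,0, 0,0,0.12,0,0,0, 0,0,0.15,0,0,0, 0,0,0.18,0,0,0, 0,0,0.21,0,0,0, 0,0,0.24,0,0,0, 0,0,0.25,0,0,0, 0,0.03,0.25,0,0,0, 0,0.06,0.25,0,0,0, 0,0.09,0.25,0,0,0, 0,0.115,0.25,0,0,0, 0,0.12,0.25,0,0,0, 0,0.12,0.25,0,0,0, -0.01,0.12,0.25,0,0,0, -0.018,0.12,0.25,0,0,0, -0.02,0.12,0.25,0,0,0]'>/dev/null; python3 st.py; python3 -m handwheel '[-0.0032,0,0.0014,0,-0.0524,0, -0.0066,0,0.0026,0,-0.1047,0, -0.01,0,0.0036,0,-0.1571,0, -0.0112,0,0.004,0,-0.1745,0, -0.0112,0,0.004,0,-0.1745,0, -0.0112,0,0.004,0,-0.1745,0]'>/dev/null; python3 st.py; python3 -m handwheel '[0.01,0,0,0,0,0, 0.02,-0.01,0,0,0,0, 0.02,-0.04,0,0,0,0, 0.02,-0.07,0,0,0,0,  0.02,-0.1,0,0,0,0, 0.02,-0.12,0,0,0,0, 0.02,-0.12,-0.03,0,0,0, 0.02,-0.12,-0.06,0,0,0, 0.02,-0.12,-0.09,0,0,0, 0.02,-0.12,-0.12,0,0,0, 0.02,-0.12,-0.15,0,0,0, 0.02,-0.12,-0.18,0,0,0, 0.02,-0.12,-0.21,0,0,0, 0.02,-0.12,-0.24,0,0,0, 0.02,-0.12,-0.25,0,0,0, 0.02,-0.12,-0.25,0,0,0]'>/dev/null; python3 st.py; python3 dot.py; python3 - <<'E'
from cell import *
from h import *
for n in("top","side"):
    c=capture(n);np.savez(n+"13.npz",**c)
    u0,v0=(300,130) if n=="top" else (240,130)
    cv2.imwrite(f"pics/{n[0]}13.png",cv2.resize(c["pixels"][v0:v0+120,u0:u0+160],(800,600),interpolation=2)[:,:,::-1])
    P=cloud(c)
    reg=(P[...,0]>430)&(P[...,0]<620)&(P[...,1]>-210)&(P[...,1]<20)&(c["range_z"]>0)&(P[...,2]>60)&(P[...,2]<66.5)
    d=np.hypot(P[...,0]-504.5,P[...,1]+112)
    q=P[reg&(d>35)&(d<110)][:,:2].astype(np.float32);print(n,cv2.minAreaRect(q))
E
```

```text
t 24.38 clampxyz [28.1 59.5 59.5] F_c [2.1 0.5 0.5] yawz 97.82 ydown [ 0.004 -0.    -1.   ] j [-0.23 -0.01  1.98  0.    1.17 -0.37] gap -0.2
t 24.88 clampxyz [17.1 63.5 58.3] F_c [0.6 0.1 1.3] yawz 107.77 ydown [ 0.002 -0.    -1.   ] j [-0.23 -0.04  2.01  0.    1.17 -0.54] gap -0.2
t 26.22 clampxyz [  80.1 -181.1  176.6] F_c [-0.2 -0.3  0.2] yawz 107.67 ydown [-0.001  0.    -1.   ] j [-0.54  0.19  1.55 -0.    1.4  -0.85] gap -0.0
top dot deg(clamp frame) 0 val 172.0 peaks [(0, 172)]
side dot deg(clamp frame) 291 val 148.0 peaks [(291, 148), (351, 138)]
top ((499.8700866699219, -89.9550552368164), (28.061735153198242, 140.89453125), 12.662994384765625)
side ((490.6186828613281, -48.37256622314453), (28.285999298095703, 61.12430953979492), 13.914895057678223)
```

View pics/t13.png

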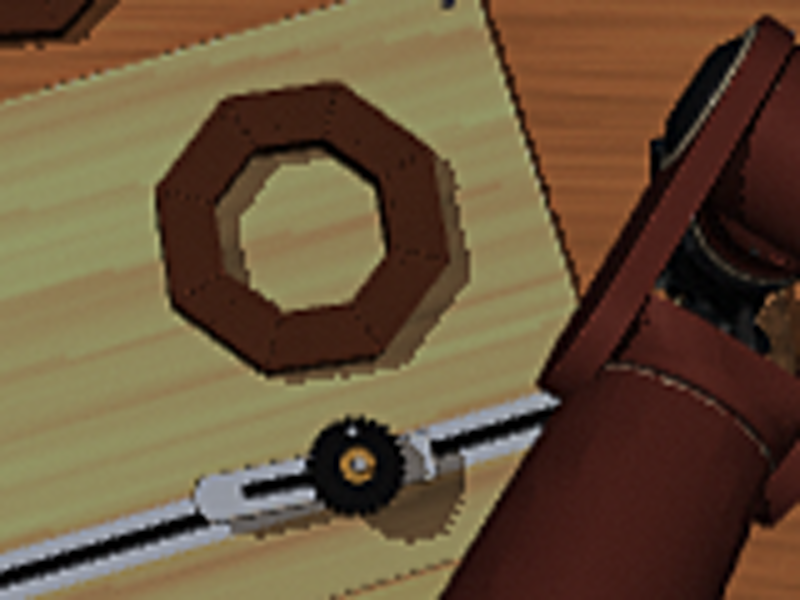

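View pics/s13.png

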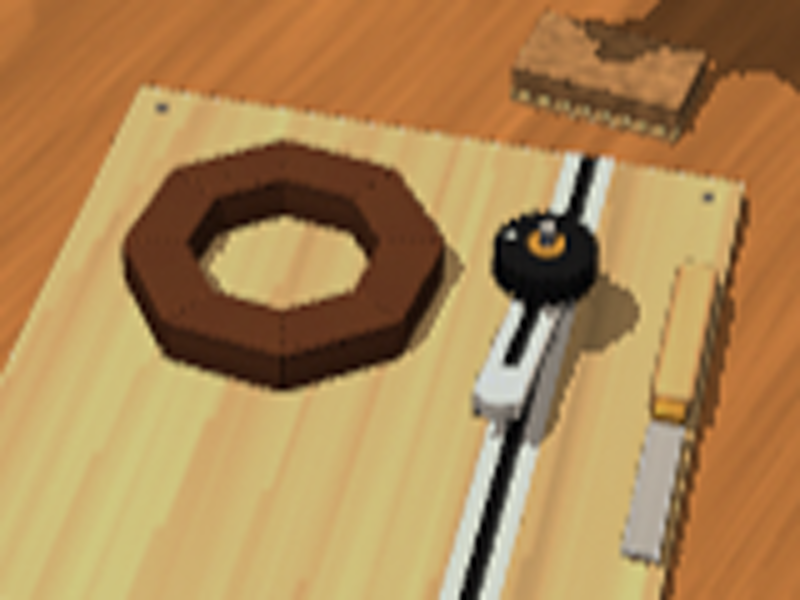

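The bar now lies along the T-track, about 95° from its start. The frame and chisel are unmoved, the dot still reads two turns, and the robot is clear, so I'm handing in.

```bash
python3 -c "
from cell import *
print(hand_in())"
```

```text
the job is handed in; nothing more can be done
None
```

The clamp is released: the knob is two full turns looser and the bar is swung clear, so nothing hangs over the frame. I handed it in at about 26 s; no verdict came back.

- **Knob:** I rolled it anticlockwise with the shut fingertips on the knurled rim. The white dot passed its starting angle twice and finished there, reading 0° from the top camera and 351° from the side, the same as at the start. The highest force I read while rolling was about 15 N.
- **Bar:** I pushed it anticlockwise from the right side of the nose. The first push fell short at about 80°, so I pushed once more. It ended about 95° round, lying along the T-track.
- **Other things:** The frame, chisel and sanding block look unmoved in the final pictures. The side camera showed no change in the frame area, checked before the last short push. The top camera showed some differing pixels there, about what the bar's nose and shadow leaving would give. I did not check the glue bottle in the final pictures, but the arm stayed well away from it.
- **Disagreements:** The finger met the knob's two sides about 3 mm off the centre I had from the cameras, and it lost contact briefly at two corners of the first turn. I corrected the path, and this did not affect the turn count. The side camera reads the dot about 9° lower than the top one, so I compared each camera only with its own starting reading.

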